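Tip two plywood crates to find the stamped one and push it into dispatch

ROBOT

A 6-joint arm with a two-finger parallel gripper is mounted at the origin on the work surface. World frame = base frame: x ahead of the robot, y to its left, z up, the work surface at z = 0. Lengths are in m, angles in rad, forces in N, time in s.
With the tool pointing down it reaches from about 0.4 to 0.925 m from the base axis. Payload 3.4 kg.
Tool frame: the origin (TCP) lies at the very end of the fingers, on their centre line; the grasp point (between the pads) lies 19 mm behind it; x points along the fingers, z is the direction in which the jaws open and shut, and the axes are right-handed (so a half turn about x gives the same grasp; the last joint's range is limited). The gripper opens to 85 mm and grips with 20 to 120 N. Pads are 22 mm wide; open, the fingers measure 114 mm over their backs; the gripper's body (76 mm by 85 mm) begins 54 mm behind the grasp point. The pads swing forward as they close: fully open they stand 13 mm farther back than shut.
Start: joints at [1.22, 0.307, 1.506, -0, 1.328, -0.073], TCP at [0.157, 0.553, 0.231] pointing down, gripper open.
Joint ranges: [-3.12, 3.12], [-1.05, 2.28], [0.14, 2.33], [-1.42, 4.57], [0.1, 2.73], [-2.68, 2.68]. Speed limits (rad/s): [2.57, 2.57, 3.14, 3.14, 3.14, 3.14].

INTERFACE

Orientations are given as a 3x3 rotation matrix whose columns are the frame's x, y, z axes.
In Python, from workcell import r gives the robot as it stands.
- The arm moves only by the shell command python3 -m jog 'ROWS'. ROWS is JSON, a list that holds one entry, the list of rows, each a list of 5 numbers: the closure in counts, from 0 (fully open) to 255 (shut), then the shift along the tool's x, y, z in units of 30 mm (1.0 is 30 mm), then the turn about the tool's x in units of 10 degrees (1.0 is 10 degrees). A call has 1 to 8 rows; each row is the pose to reach, as a shift and turn from the pose measured when the call began, along the tool's axes at that moment; what a row does not reach only later rows make up. A row lasts 1/8 s, in which the tool goes at most 62.5 mm and 10.7 degrees, less where a joint would pass 70% of its speed; a pose out of reach is approached as far as the arm can. A call with a gripper value outside its range is refused whole. The fingers move at their own pace and stop on an object; the grip force is fixed at half the most. Time passes only in rows, so rows that repeat a pose let the fingers close. It gives the time, the measured TCP pose, the force and the opening at its end, in the units of the state.
- r.get_state(): the state, without advancing time (a new reading comes with each control period).
- r.get_image(name): name is "side" or "top" or "wrist"; returns (picture, depth): 420x560x3 uint8, red, green, blue; 420x560 float32, m along the optical axis (not along the pixel's ray), 0 where there is no reading.
- r.calibration(name): a dict with "fx", "fy", "cx", "cy" (pixels), "distortion" ([k1, k2, p1, p2, k3] as OpenCV has them; the pictures are not rectified), "origin" and "attitude" of the camera in the world. Camera axes: x right, y down, z forward; pixel columns grow to the right and rows downward; lengths in m; the calibration is good to about 2 mm. A picture is of the moment at which its call begins: read the wrist's pose just before it. calibration takes no time and is no camera call; for the wrist camera it gives the pose at the moment of the call.
- r.job_done(): hands the job in, once; it reports no verdict.
The state is a dict: "t": time; "joint_positions": joint angles; "joint_velocities": joint speeds; "joint_torque": joint torques, N m; "position": TCP position; "ee_rot": TCP orientation; "contact_force": force on the tool from outside, world axes, zero at the start; "moment": the same for the moment, N m; "finger_gap": opening from 0.0 (shut) to 1.0 (fully open).
Only numpy, scipy, OpenCV 4.12 (cv2) and the standard library are available. Lean on these libraries where they do the work, as an engineer would, in place of code of your own. Each camera call takes 0.05 s, during which the arm holds its last target.

TASK

Using only the fingertips or the outside of the fingers, tip both plywood crates over towards the robot so that each lies on its side with its underside facing out, then push the one whose underside carries the ink stamp, lying as it is, sideways across the bench until it lies wholly between the two tape strips of the dispatch lane. Never lift or carry a crate; leave the unstamped one lying where it fell, and do not disturb anything else on the bench.

Things in the scene. Friction and masses are not known exactly. Their poses are not given: they have to be found in the camera images.
- crate_a: One of two equal closed plywood crates, 0.4 to 0.8 kg, bottom-heavy: 100 mm deep (its x), 120 mm wide (y), 135 mm high (z); panels 3 mm inside 16 mm battens; two 8 mm high skids, 16 mm wide, along x under its left and right edges. Starts upright, x axis roughly away from the robot. Origin: centre of the underside at the skids' feet. Too broad to pinch.
- crate_b: The other of two equal closed plywood crates, 0.4 to 0.8 kg, bottom-heavy: 100 mm deep (its x), 120 mm wide (y), 135 mm high (z); panels 3 mm inside 16 mm battens; two 8 mm high skids, 16 mm wide, along x under its left and right edges. Starts upright, x axis roughly away from the robot. Origin: centre of the underside at the skids' feet. Too broad to pinch.
- crate_a_lid (a point): Centre of the top of crate_a's lid, 135 mm along z from its origin. A fingertip drawn against the far face just below the top tips the crate about its near lower edge without sliding; past about 45 degrees it falls over and lies 100 mm high, x axis up, this point towards the robot. Pushed low on a side it slides.
- crate_b_lid (a point): Centre of the top of crate_b's lid, 135 mm along z from its origin. Behaves as crate_a does
- stamp (a point): centre of the stamp: a black inked ring, 76 mm across and 8 mm broad, with an arrow inside, printed on the bottom panel between the skids of one of the two crates; the other crate's bottom is blank. The panel lies 8 mm inside the skids feet. Axes as its crate
- lane: the dispatch lane: two straight strips of yellow tape flat on the bench, 30 mm wide and 600 mm long, with 200 mm between their inner edges. Origin: on the bench, in the middle of the lane; x runs along it, away from the robot, y across it to the left. One crate stands on each side
- wrench: Steel combination wrench, 200 mm, lying flat outside the right-hand crate. A bystander, to be left alone. Origin at the centre of its underside
- ball_valve: Brass ball valve, 78 mm body with a black-sleeved lever, 73 mm high. A bystander, to be left alone. Origin at the centre of its underside
- gauge: Round dial pressure gauge, 100 mm across and 35 mm thick, lying on its back. A bystander, to be left alone. Origin at the centre of its underside
- pipe_tee: Black iron pipe tee, 94 mm long and 42 mm high, beyond and outside the right-hand crate. A bystander, to be left alone. Origin at the centre of its underside
- canister: Yellow jar with a white cap, 72 mm across and 110 mm high, outside the left-hand crate. A bystander, to be left alone. Origin at the centre of its underside
- coupling: Brass pipe coupling, 52 mm across and 50 mm high, standing near the far part of the lane. A bystander, to be left alone. Origin at the centre of its underside
There are look-alikes about, which are no part of the job. Leave any pink look-alike of the crate_a alone. Leave any purple look-alike of the crate_b alone.

How it is judged:
By the outcome, as a careful person would: the job done as asked, in the order asked, and still so for the second after the job is handed in, with the robot touching nothing.
It also fails if it takes over 69 s, if anything falls off the work surface, if the arm or the gripper's body presses on something with over 40 N, if the wrist force passes 120 N, or if a joint passes its speed limit or range.

## Working session

There is one attempt and no reset: what is moved stays moved. The work goes in short steps, Python scripts to look and compute and a shell command to move; the robot and the scene stay as the last step left them, time stands still between calls to the robot, and variables do not carry over. Pictures are saved under pics/ and viewed, and the job is handed in when it is done.

```bash
mkdir -p pics; ls; python3 - <<'E'
from workcell import r
import cv2,json
print(r.get_state())
for n in("top","side"):
    im,d=r.get_image(n); cv2.imwrite(f"pics/{n}0.png",im[:,:,::-1]); c=r.calibration(n); print(n,c)
E
```

```text
pics
{'t': 0.0, 'joint_positions': array([ 1.22048322e+00,  3.07558419e-01,  1.50765431e+00,  3.48737843e-06,
        1.32837913e+00, -7.35227552e-02]), 'joint_velocities': array([-0.00236014, -0.00031551, -0.00195061, -0.00011879, -0.00034027,
        0.00018117]), 'joint_torque': array([-1.56237256e-03, -4.57545805e+01, -2.51920956e+01, -2.61977366e-04,
        1.31722630e-02, -3.04918586e-06]), 'position': array([0.15693092, 0.55246355, 0.23039657]), 'ee_rot': array([[-6.89290574e-04, -9.61937208e-01,  2.73269705e-01],
       [-1.87662144e-03,  2.73270533e-01,  9.61935390e-01],
       [-9.99998002e-01,  1.50229211e-04, -1.99355479e-03]]), 'contact_force': array([ 0.89584074, -0.67237438, -0.58277671]), 'moment': array([ 0.03398992, -0.04015663, -0.0180511 ]), 'finger_gap': 1.0000147310109073}
top {'fx': 460.89323989906353, 'fy': 460.89323989906353, 'cx': 279.05471489661596, 'cy': 203.92475077471258, 'distortion': array([-0.05973754,  0.        ,  0.        ,  0.        ,  0.        ]), 'origin': array([ 0.34923886, -0.01699022,  1.38750257]), 'attitude': array([[ 0.0059716 , -0.98815658,  0.1533327 ],
       [-0.99988159, -0.00372566,  0.01493063],
       [-0.01418253, -0.1534037 , -0.98806182]])}
side {'fx': 447.65894973151984, 'fy': 447.65894973151984, 'cx': 279.6960253411705, 'cy': 206.9341219286461, 'distortion': array([0.03956287, 0.        , 0.        , 0.        , 0.        ]), 'origin': array([-0.11030834, -0.79155617,  0.7599152 ]), 'attitude': array([[ 0.77036515, -0.33586736,  0.54196924],
       [-0.63754145, -0.41756983,  0.64743829],
       [ 0.00885661, -0.84429175, -0.5358106 ]])}
```

View pics/top0.png

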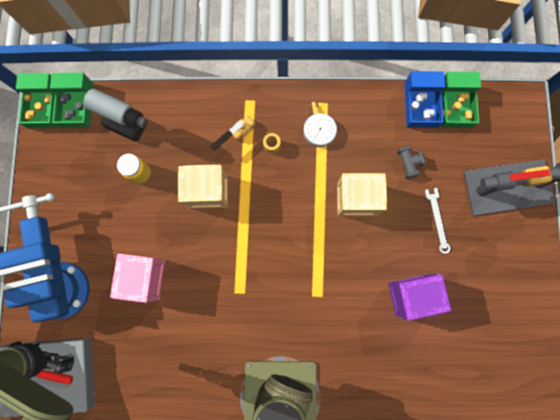

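View pics/side0.png

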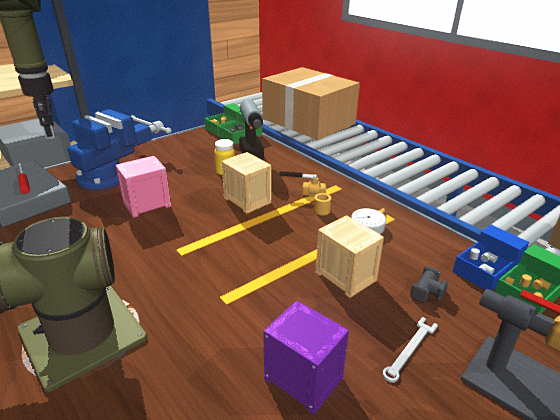

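The top view shows plywood crates at about (202,186) and (362,194). The lane tapes are at about (245,…) and (320,…), and the valve, coupling and gauge sit near rows 130–142. Next I measure.

```bash
cat > h.py <<'E'
import numpy as np,cv2
from workcell import r
def K(c): return np.array([[c['fx'],0,c['cx']],[0,c['fy'],c['cy']],[0,0,1.]])
def cloud(c,d):
    h,w=d.shape; v,u=np.mgrid[0:h,0:w]
    p=cv2.undistortPoints(np.stack([u,v],-1).reshape(-1,1,2).astype(np.float64),K(c),c['distortion']).reshape(h,w,2)
    P=np.dstack([p,np.ones((h,w))])*d[...,None]
    return P@np.array(c['attitude']).T+c['origin']
def plane(c,uv,z):
    p=cv2.undistortPoints(np.array(uv,float).reshape(-1,1,2),K(c),c['distortion']).reshape(-1,2)
    g=np.c_[p,np.ones(len(p))]@np.array(c['attitude']).T; o=c['origin']
    return o+g*((z-o[2])/g[:,2])[:,None]
def look(n,tag):
    c=r.calibration(n); im,d=r.get_image(n); cv2.imwrite(f'pics/{tag}.png',im[:,:,::-1]); return c,im,d
def proj(c,P):
    A=np.array(c['attitude']); q=(np.asarray(P,float)-c['origin'])@A
    return cv2.projectPoints(q,np.zeros(3),np.zeros(3),K(c),c['distortion'])[0].reshape(-1,2)
E
python3 - <<'E'
from h import *
np.set_printoptions(precision=3,suppress=True)
c,im,d=look('top','top1'); P=cloud(c,d); hsv=cv2.cvtColor(im,cv2.COLOR_RGB2HSV)
np.savez('top1.npz',im=im,d=d)
yel=cv2.inRange(hsv,(20,150,120),(32,255,255))
n,l,s,ce=cv2.connectedComponentsWithStats(yel)
for i in range(1,n):
    if s[i,4]>150:
        m=(l==i)&(P[...,2]<0.02)
        if m.sum()<100: continue
        uv=np.argwhere(m)[:,::-1]; Q=plane(c,uv,0); print('tape',s[i],cv2.minAreaRect(Q[:,:2].astype(np.float32)*1000), np.median(P[m][:,2]))
m=(((P[...,2]>0.115)&(P[...,2]<0.155)&(P[...,0]>0.3)&(P[...,0]<0.95)&(abs(P[...,1])<0.45))*255).astype(np.uint8)
n,l,s,ce=cv2.connectedComponentsWithStats(m)
for i in range(1,n):
    if s[i,4]>200:
        Z=np.median(P[l==i][:,2]);Q=plane(c,np.argwhere(l==i)[:,::-1],0.135); print('top',s[i],Z,cv2.minAreaRect(Q[:,:2].astype(np.float32)*1000))
m=(((P[...,2]>0.015)&(P[...,2]<0.3)&(P[...,0]>0.3)&(P[...,0]<1.05)&(abs(P[...,1])<0.5))*255).astype(np.uint8)
n,l,s,ce=cv2.connectedComponentsWithStats(m)
for i in range(1,n):
    if s[i,4]>60:
        Q=P[l==i]; print(s[i],'min',Q.min(0),'max',Q.max(0))
E
```

```text
tape [244 101  11  23 177] ((864.99560546875, 100.1729965209961), (29.47493553161621, 59.86861038208008), 87.6902847290039) 0.001004708693846501
tape [ 235  129   18  164 1571] ((550.5056762695312, 111.38052368164062), (31.45015525817871, 503.703369140625), 87.97579193115234) 0.001611350769496811
tape [ 312  148   15  149 1512] ((515.2474365234375, -117.676513671875), (31.250228881835938, 452.3651123046875), 87.8965072631836) 0.0018780673385678792
top [ 178  165   45   37 1555] 0.1354678457691587 ((602.0843505859375, 222.1730499267578), (100.65284729003906, 123.59148406982422), 2.0652167797088623)
top [ 341  173   45   37 1616] 0.1359178184537373 ((580.91259765625, -229.84725952148438), (101.04955291748047, 123.45477294921875), 0.21115610003471375)
top [ 113  254   42   39 1368] 0.13536830960125246 ((347.37054443359375, 399.1416015625), (105.17962646484375, 105.16007995605469), 83.61485290527344)
top [397 274  50  21 763] 0.13593450271064844 ((316.2474365234375, -381.875), (55.47992706298828, 125.24114990234375), 11.022028923034668)
[ 405   71   43   56 1381] min [ 0.807 -0.5    0.015] max [ 0.961 -0.389  0.094]
[  98   93   49   49 1284] min [0.75  0.37  0.015] max [0.848 0.5   0.208]
[304 103  32  45 876] min [ 0.739 -0.166  0.015] max [ 0.882 -0.071  0.044]
[423 109  11  10  92] min [ 0.829 -0.468  0.024] max [ 0.857 -0.438  0.049]
[211 116  44  35 507] min [0.715 0.082 0.016] max [0.831 0.206 0.082]
[264 134  17  18 191] min [0.723 0.002 0.016] max [0.772 0.05  0.057]
[397 146  29  33 528] min [ 0.641 -0.436  0.017] max [ 0.738 -0.356  0.049]
[118 154  32  30 669] min [0.624 0.403 0.015] max [0.692 0.468 0.117]
[ 178  165   49   42 1945] min [0.551 0.161 0.015] max [0.655 0.285 0.143]
[ 337  173   49   42 1966] min [ 0.531 -0.292  0.015] max [ 0.633 -0.17   0.143]
[ 111  254   53   39 1740] min [0.3   0.346 0.015] max [0.403 0.457 0.143]
[389 274  58  21 949] min [ 0.3   -0.448  0.015] max [ 0.354 -0.32   0.145]
```

```bash
python3 - <<'E'
from h import *
np.set_printoptions(precision=3,suppress=True)
c,im,d=look('wrist','w0'); print(c); s=r.get_state(); R=np.array(s['ee_rot']); print('cam in tool',R.T@(c['origin']-s['position']), '\n',R.T@c['attitude'])
E
```

```text
{'fx': 303.0268966431083, 'fy': 303.0268966431083, 'cx': 281.5166869034843, 'cy': 208.33115330245695, 'distortion': array([0.007, 0.   , 0.   , 0.   , 0.   ]), 'origin': array([0.083, 0.573, 0.373]), 'attitude': array([[ 0.273,  0.917,  0.29 ],
       [ 0.962, -0.26 , -0.084],
       [-0.002,  0.302, -0.953]])}
cam in tool [-0.142  0.077 -0.001] 
 [[ 0.001 -0.302  0.953]
 [-0.    -0.953 -0.302]
 [ 1.     0.    -0.001]]
```

View pics/w0.png

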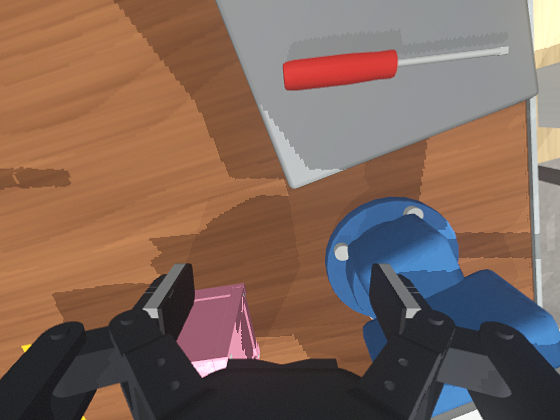

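The wrist view shows pink crate at the bottom and the vise. The camera sits on the tool's +y side, so I'll flip the tool to put the camera on the far side of the crates.

```bash
cat >> h.py <<'E'
def go(x,y,z,yaw):
    "units to go to target; yaw = world angle of tool z, deg"
    s=r.get_state(); R=np.array(s['ee_rot']); p=s['position']
    d=R.T@(np.array([x,y,z])-p)/0.03
    cur=np.degrees(np.arctan2(R[1,2],R[0,2])); t=-(yaw-cur); t=(t+180)%360-180
    print('t',round(s['t'],2),'pos',np.round(p,4),'yaw',round(cur,1),'F',np.round(s['contact_force'],1),'gap',round(s['finger_gap'],2),'-> units',np.round(d,2),'turn',round(t/10,2))
E
python3 -m jog '[[[255,0,-2,-0.6,1],[255,0,-4,-1.2,2],[255,0,-6,-1.8,3],[255,0,-8,-2.3,4],[255,0,-10,-2.9,5],[255,0,-12,-3.5,6],[255,0,-14,-4,7],[255,0,-16,-4.6,8]]]'
python3 -c "
from h import *
go(.69,.222,.231,-90)"
```

```text
t: 1.2
position: [0.5825, 0.2877, 0.2307]
ee_rot: [[-0.001, 0.108, 0.994], [-0.001, 0.994, -0.108], [-1.0, -0.001, -0.001]]
contact_force: [0.4, 0.3, -0.5]
finger_gap: 0.0
t 1.2 pos [0.5825 0.2877 0.2307] yaw -6.2 F [ 0.4  0.3 -0.5] gap 0.0 -> units [-0.01 -1.79  3.8 ] turn 8.38
```

```bash
python3 -m jog '[[[255,0,-0.4,0.9,1],[255,0,-0.8,1.8,2],[255,0,-1.2,2.7,3],[255,0,-1.79,3.8,4],[255,0.9,-1.79,3.8,5],[255,1.8,-1.79,3.8,6],[255,2.7,-1.79,3.8,7],[255,3.6,-1.79,3.8,8]]]'
python3 -c "
from h import *
go(.66,.222,.122,-90)
look('side','s1')"
```

```text
t: 2.2
position: [0.6898, 0.2217, 0.1213]
ee_rot: [[-0.001, 0.998, 0.06], [-0.001, 0.06, -0.998], [-1.0, -0.001, 0.001]]
contact_force: [0.1, 0.1, 1.1]
finger_gap: 0.0
t 2.2 pos [0.6898 0.2217 0.1213] yaw -86.5 F [0.1 0.1 1.1] gap 0.0 -> units [-0.02 -0.99 -0.07] turn 0.35
```

View pics/s1.png

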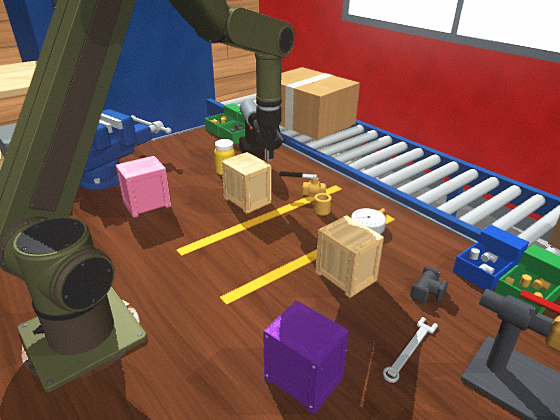

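```bash
python3 -m jog '[[[255,0,-0.5,0,0],[255,0,-0.8,0,0],[255,0,-1.1,0,0],[255,0,-1.4,0,0],[255,0,-1.7,0,0],[255,0,-2,0,0],[255,0,-2.3,0,0],[255,0,-2.6,0,0]]]'
python3 -c "
from h import *
go(.54,.222,.122,-90)
look('side','s2')"
```

```text
t: 3.25
position: [0.61, 0.2172, 0.119]
ee_rot: [[-0.005, 0.998, 0.056], [-0.002, 0.056, -0.998], [-1.0, -0.005, 0.002]]
contact_force: [2.8, -0.4, 7.1]
finger_gap: 0.002
t 3.25 pos [0.61   0.2172 0.119 ] yaw -86.8 F [ 2.8 -0.4  7.1] gap 0.0 -> units [-0.09 -2.32 -0.29] turn 0.32
```

View pics/s2.png

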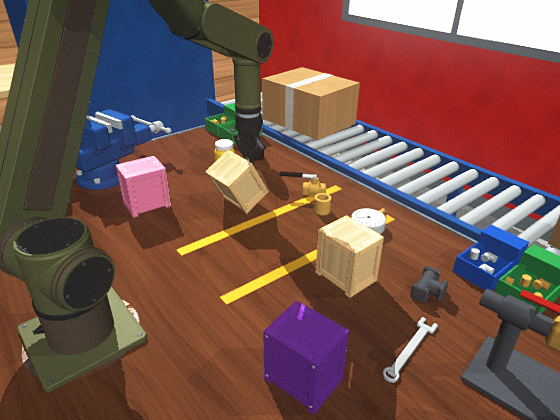

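Side view: left crate (235,180) is tipping cleanly. I'll continue.

```bash
python3 -m jog '[[[255,-0.1,-0.3,0,0],[255,-0.1,-0.6,0,0],[255,-0.1,-0.9,0,0],[255,-0.1,-1.2,0,0],[255,-0.1,-1.5,0,0],[255,-0.1,-1.8,0,0],[255,-0.1,-2.1,0,0],[255,-0.1,-2.4,0,0]]]'
python3 -c "
from h import *
go(.56,.222,.122,-90)
look('side','s3')"
```

```text
t: 4.3
position: [0.5353, 0.2128, 0.1222]
ee_rot: [[-0.008, 0.998, 0.056], [-0.003, 0.056, -0.998], [-1.0, -0.009, 0.002]]
contact_force: [0.3, -0.7, -0.2]
finger_gap: -0.0
t 4.3 pos [0.5353 0.2128 0.1222] yaw -86.8 F [ 0.3 -0.7 -0.2] gap -0.0 -> units [-0.    0.84 -0.26] turn 0.32
```

View pics/s3.png

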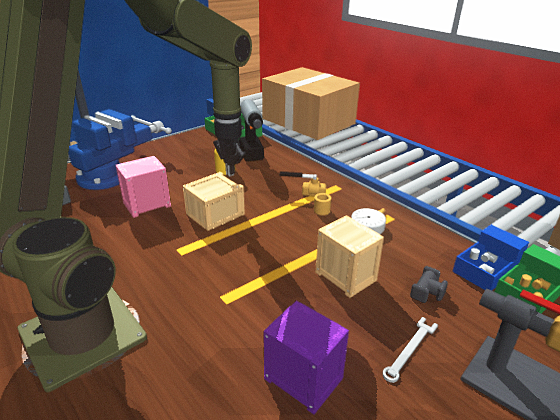

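Left crate has fallen at (215,200). Now I'll check its underside with the wrist camera on the way to the right crate.

```bash
python3 -m jog '[[[255,-1.3,0.4,0.2,0],[255,-1.6,1.9,1.2,0.35],[255,-1.6,3.2,3,0.35],[255,-1.6,3.25,4.6,0.35],[255,-1.6,3.25,4.6,0.35]]]'
python3 - <<'E'
from h import *
look('wrist','w1'); go(.69,-.23,.231,-90)
E
```

```text
t: 4.97
position: [0.6401, 0.0765, 0.169]
ee_rot: [[-0.01, 1.0, -0.01], [-0.004, -0.01, -1.0], [-1.0, -0.01, 0.004]]
contact_force: [-0.1, -0.5, -0.1]
finger_gap: 0.002
t 5.03 pos [0.6394 0.0787 0.1691] yaw -90.5 F [ 0.5 -0.2  0.3] gap -0.01 -> units [-2.06  1.75 10.28] turn -0.05
```

View pics/w1.png

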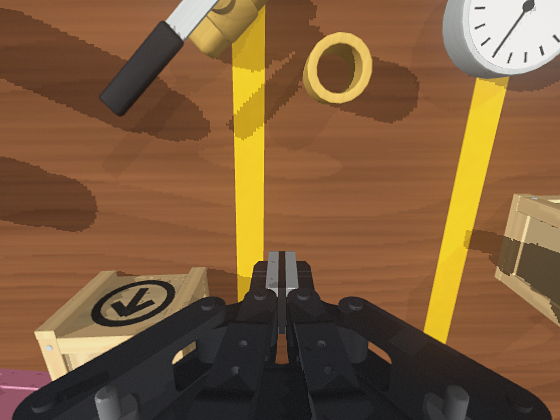

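```bash
python3 - <<'E'
from h import *
np.set_printoptions(precision=3,suppress=True)
c,im,d=look('wrist','w1b'); P=cloud(c,d)
for uv in((133,303),(100,305),(165,300),(133,285),(60,325),(60,360)): print(uv,P[uv[1],uv[0]])
cv2.imwrite('pics/w1c.png',cv2.resize(im[240:420,0:280,::-1],None,fx=2.8,fy=2.8))
c,im,d=look('top','t2'); P=cloud(c,d)
m=(((P[...,2]>0.085)&(P[...,2]<0.115)&(P[...,0]>0.39)&(P[...,0]<0.57)&(P[...,1]>.1)&(P[...,1]<.32))*255).astype(np.uint8)
n,l,s,ce=cv2.connectedComponentsWithStats(m)
for i in range(1,n):
    if s[i,4]>200: print(s[i],np.median(P[l==i][:,2]),cv2.minAreaRect(plane(c,np.argwhere(l==i)[:,::-1],0.1)[:,:2].astype(np.float32)*1000))
E
```

```text
(133, 303) [0.54  0.223 0.058]
(100, 305) [0.538 0.254 0.058]
(165, 300) [0.539 0.194 0.052]
(133, 285) [0.538 0.239 0.023]
(60, 325) [0.544 0.267 0.094]
(60, 360) [0.512 0.271 0.099]
[181 205  22  49 883] 0.09911987034010372 ((477.6329040527344, 248.86965942382812), (136.46641540527344, 59.5908088684082), 2.142857313156128)
```

View pics/w1c.png

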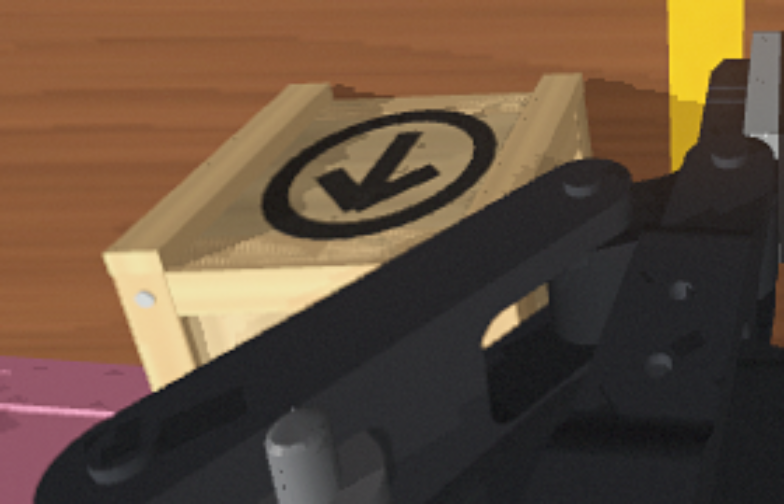

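View pics/t2.png

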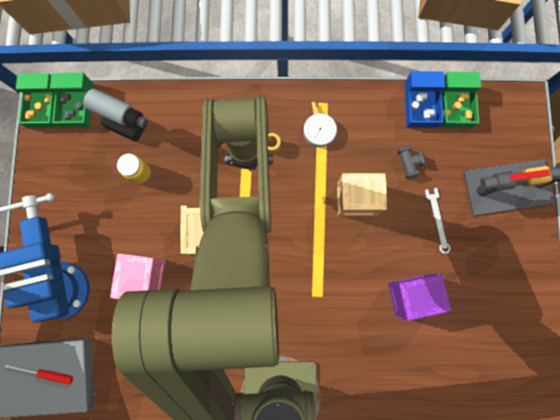

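The left crate carries the stamp: ring at (133,303) in the wrist view, at about (0.54, 0.22, 0.055). Now I'll tip the right one.

```bash
python3 -m jog '[[[255,-0.6,0.4,1.8,0],[255,-0.6,0.8,3.6,0],[255,-0.6,1.05,5.4,0],[255,-0.6,1.1,7.2,0],[255,-0.6,1.1,9,0],[255,0,1.1,10.3,0],[255,1.2,1.1,10.3,0],[255,1.57,1.1,10.3,0]]]'
python3 -c "
from h import *
go(.67,-.23,.122,-90)"
```

```text
t: 6.12
position: [0.6681, -0.2264, 0.1199]
ee_rot: [[-0.015, 1.0, -0.004], [0.0, -0.004, -1.0], [-1.0, -0.015, -0.0]]
contact_force: [-0.7, 1.5, 0.6]
finger_gap: -0.004
t 6.12 pos [ 0.6681 -0.2264  0.1199] yaw -90.3 F [-0.7  1.5  0.6] gap -0.0 -> units [-0.07  0.06  0.12] turn -0.03
```

```bash
python3 -m jog '[[[255,0,-0.4,0.1,0],[255,0,-0.7,0.1,0],[255,0,-1,0.1,0],[255,0,-1.3,0.1,0],[255,0,-1.6,0.1,0],[255,0,-1.9,0.1,0],[255,0,-2.2,0.1,0],[255,0,-2.5,0.1,0]]]'
python3 -m jog '[[[255,-0.1,-0.3,0,0],[255,-0.1,-0.6,0,0],[255,-0.1,-0.9,0,0],[255,-0.1,-1.2,0,0],[255,-0.1,-1.5,0,0],[255,-0.1,-1.8,0,0],[255,-0.1,-2.1,0,0],[255,-0.1,-2.4,0,0]]]'
python3 -c "
from h import *
go(.51,-.23,.122,-90)
look('side','s4')"
```

```text
t: 7.12
position: [0.5946, -0.2297, 0.1229]
ee_rot: [[-0.01, 1.0, -0.005], [-0.002, -0.005, -1.0], [-1.0, -0.01, 0.002]]
contact_force: [4.2, -0.1, 7.0]
finger_gap: -0.001
t: 8.12
position: [0.5219, -0.2293, 0.1264]
ee_rot: [[-0.011, 1.0, -0.005], [-0.001, -0.005, -1.0], [-1.0, -0.011, 0.001]]
contact_force: [0.7, 0.0, -0.9]
finger_gap: 0.004
t 8.12 pos [ 0.5219 -0.2293  0.1264] yaw -90.3 F [ 0.7  0.  -0.9] gap 0.0 -> units [ 0.15 -0.4   0.02] turn -0.03
```

View pics/s4.png

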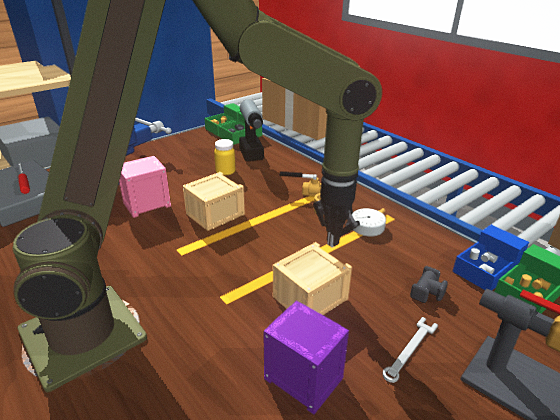

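Both crates are down: right at (312,280), left at (215,200). I'll glance at the right underside while leaving.

```bash
python3 -m jog '[[[255,-1.3,0.4,0,0],[255,-1.6,1.9,-1.2,0],[255,-1.6,3,-3,0],[255,-1.6,3,-4.7,0]]]'
python3 - <<'E'
from h import *
look('wrist','w2'); go(.478,.36,.2,0); go(.478,.36,.2,180)
c=r.calibration('top');
E
```

```text
t: 8.68
position: [0.6147, -0.0872, 0.1734]
ee_rot: [[-0.009, 1.0, -0.005], [-0.001, -0.005, -1.0], [-1.0, -0.009, 0.001]]
contact_force: [-0.5, -0.4, -0.1]
finger_gap: -0.002
t 8.72 pos [ 0.6124 -0.08    0.173 ] yaw -90.1 F [-1.6  3.5  0.3] gap 0.0 -> units [ -0.77  -4.51 -14.66] turn -9.01
t 8.72 pos [ 0.6124 -0.08    0.173 ] yaw -90.1 F [-1.6  3.5  0.3] gap 0.0 -> units [ -0.77  -4.51 -14.66] turn 8.99
```

View pics/w2.png

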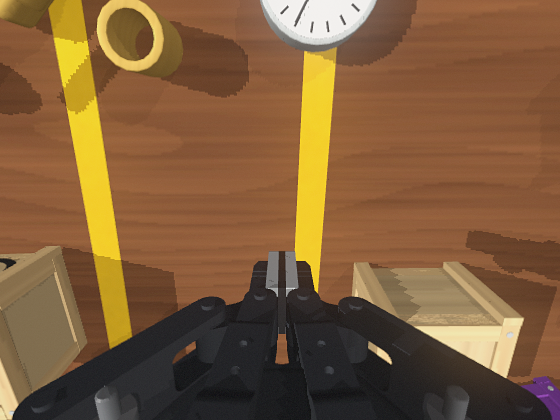

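Right crate's bottom is blank (panel at about (420,290)). I'll go to the outer side of the left crate with the jaws open along x, for a two-finger, yaw-stable push.

```bash
python3 -m jog '[[[0,-0.9,-0.5,-1.8,-1],[0,-0.9,-1,-3.6,-2],[0,-0.9,-1.6,-5.4,-3],[0,-0.9,-2.2,-7.2,-4],[0,-0.9,-2.8,-9,-5],[0,-0.9,-3.4,-10.8,-6],[0,-0.9,-4,-12.6,-7],[0,-0.9,-4.5,-14.6,-8]]]'
python3 - <<'E'
from h import *
look('wrist','w3');look('top','t3'); go(.48,.345,.05,2)
E
```

```text
t: 9.72
position: [0.4776, 0.3592, 0.2041]
ee_rot: [[-0.012, 0.17, 0.985], [0.005, 0.985, -0.17], [-1.0, 0.003, -0.013]]
contact_force: [1.2, -0.0, -0.3]
finger_gap: 0.995
t 9.82 pos [0.4767 0.3639 0.2041] yaw -9.6 F [ 0.3 -0.9 -0.6] gap 1.0 -> units [ 5.13 -0.64  0.28] turn -1.16
```

View pics/w3.png

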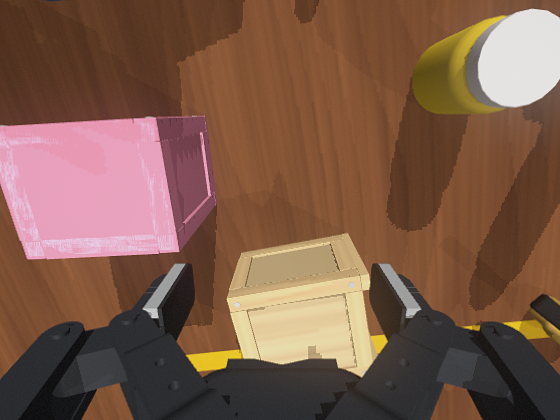

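View pics/t3.png

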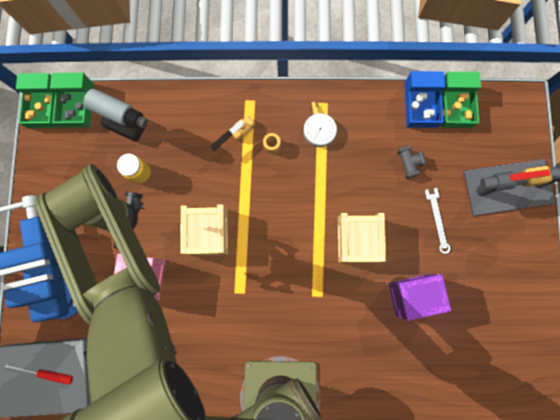

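Both crates stand clear in the top view: left at (204,231), right at (362,238). I'll measure them precisely.

```bash
cat >> h.py <<'E'
def lying(tag):
    c,im,d=look('top',tag); P=cloud(c,d)
    m=(((P[...,2]>0.088)&(P[...,2]<0.112)&(P[...,0]>0.35)&(P[...,0]<0.6)&(abs(P[...,1])<.33))*255).astype(np.uint8)
    n,l,s,ce=cv2.connectedComponentsWithStats(m)
    for i in range(1,n):
        if s[i,4]>200: print(s[i],np.median(P[l==i][:,2]),np.round(cv2.boxPoints(cv2.minAreaRect(plane(c,np.argwhere(l==i)[:,::-1],0.1)[:,:2].astype(np.float32)*1000)).tolist()), cv2.minAreaRect(plane(c,np.argwhere(l==i)[:,::-1],0.1)[:,:2].astype(np.float32)*1000))
E
python3 - <<'E'
from h import *
lying('t4'); go(.478,.345,.04,2)
E
```

```text
[ 181  204   43   50 1978] 0.0991336128159317 [[409. 277.]
 [412. 157.]
 [548. 161.]
 [545. 281.]] ((478.55224609375, 219.16925048828125), (136.16017150878906, 119.8562240600586), 1.7768659591674805)
[ 341  213   44   49 1992] 0.09950982223491667 [[ 389. -291.]
 [ 524. -293.]
 [ 526. -172.]
 [ 390. -170.]] ((457.3219299316406, -231.52130126953125), (120.5736312866211, 135.4112091064453), 89.25394439697266)
t 9.88 pos [0.4773 0.3609 0.2038] yaw -9.8 F [-0.4 -1.   0.6] gap 1.0 -> units [ 5.46 -0.54  0.18] turn -1.18
```

```bash
python3 -m jog '[[[0,0.5,-0.5,0.2,-1.1],[0,2,-0.5,0.2,-1.18],[0,3.5,-0.5,0.2,-1.18],[0,5,-0.5,0.2,-1.18],[0,5.45,-0.5,0.2,-1.18],[0,5.45,-0.5,0.2,-1.18]]]'
python3 - <<'E'
from h import *
look('side','s5'); go(.483,.0695,.04,2)
E
```

```text
t: 10.62
position: [0.4787, 0.345, 0.0399]
ee_rot: [[-0.014, -0.033, 0.999], [0.005, 0.999, 0.033], [-1.0, 0.005, -0.014]]
contact_force: [0.0, 0.7, 0.4]
finger_gap: 1.0
t 10.68 pos [0.4796 0.3458 0.041 ] yaw 1.9 F [ 0.5 -0.4  1. ] gap 0.99 -> units [-0.02 -9.21 -0.2 ] turn -0.01
```

View pics/s5.png

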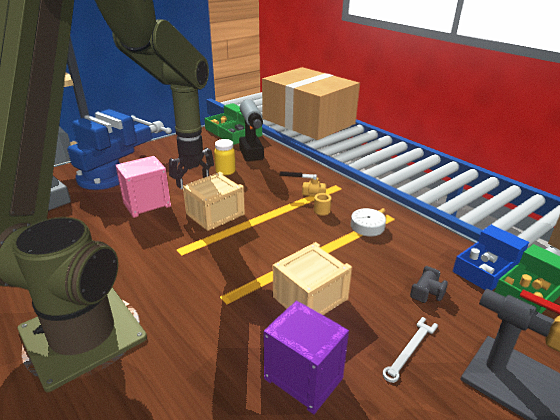

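The side view shows the gripper at (190,170) between the pink crate and the canister, beside the stamped crate. Push begins.

```bash
python3 -m jog '[[[0,0,-1,0,0],[0,0,-1.4,0,0],[0,0,-1.8,0,0],[0,0,-2.2,0,0],[0,0,-2.6,0,0],[0,0,-3,0,0],[0,0,-3.4,0,0],[0,0,-3.8,0,0]]]'
python3 - <<'E'
from h import *
look('side','s6'); look('wrist','w6'); go(.483,.0695,.04,2)
E
```

```text
t: 11.68
position: [0.4833, 0.2311, 0.0402]
ee_rot: [[-0.012, -0.033, 0.999], [0.006, 0.999, 0.033], [-1.0, 0.007, -0.012]]
contact_force: [-1.0, 3.9, 1.6]
finger_gap: 1.004
t 11.78 pos [0.4826 0.2297 0.0399] yaw 1.9 F [ 0.4 -0.5 -0.8] gap 1.0 -> units [-0.03 -5.34 -0.16] turn -0.01
```

View pics/s6.png

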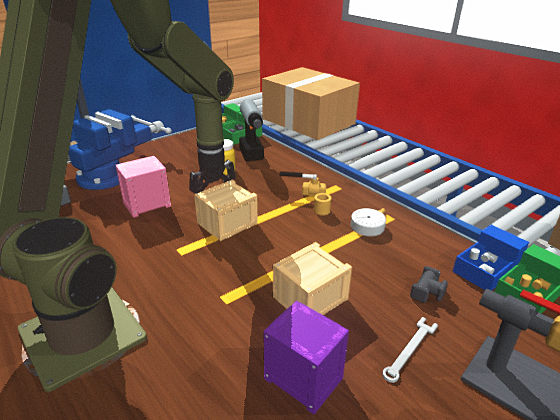

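View pics/w6.png

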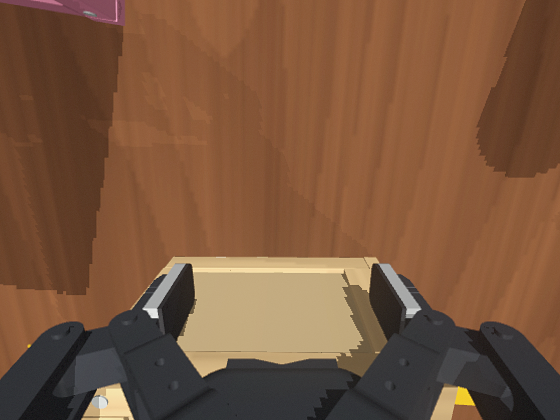

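The push is square: both fingers bear on the side face and the yaw hasn't changed. Continue.

```bash
python3 -m jog '[[[0,0,-0.5,0,0],[0,0,-1,0,0],[0,0,-1.5,0,0],[0,0,-2,0,0],[0,0,-2.5,0,0],[0,0,-3,0,0],[0,0,-3.5,0,0],[0,0,-4,0,0]]]'
python3 - <<'E'
from h import *
look('side','s7'); lying('t7'); go(.483,.0695,.04,2)
E
```

```text
t: 12.78
position: [0.4865, 0.1088, 0.0394]
ee_rot: [[-0.013, -0.033, 0.999], [0.004, 0.999, 0.033], [-1.0, 0.005, -0.013]]
contact_force: [0.2, 3.2, 0.4]
finger_gap: 0.998
[ 259  203   33   49 1438] 0.09921652566385408 [[415.  56.]
 [418. -32.]
 [552. -28.]
 [549.  61.]] ((483.52923583984375, 14.124622344970703), (134.57823181152344, 88.61363983154297), 1.8075796365737915)
[ 340  213   45   49 1999] 0.09958506445495097 [[ 389. -170.]
 [ 390. -292.]
 [ 524. -292.]
 [ 524. -169.]] ((456.81890869140625, -230.71278381347656), (134.45616149902344, 122.64485168457031), 0.20782425999641418)
t 12.88 pos [0.4863 0.1077 0.0393] yaw 1.8 F [ 0.4  0.3 -0.2] gap 1.0 -> units [-0.03 -1.27 -0.15] turn -0.02
```

View pics/s7.png

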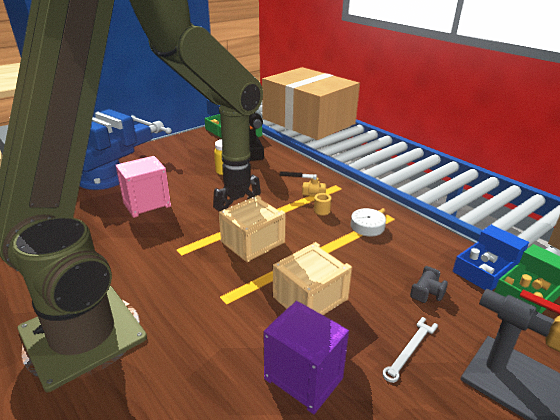

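View pics/t7.png

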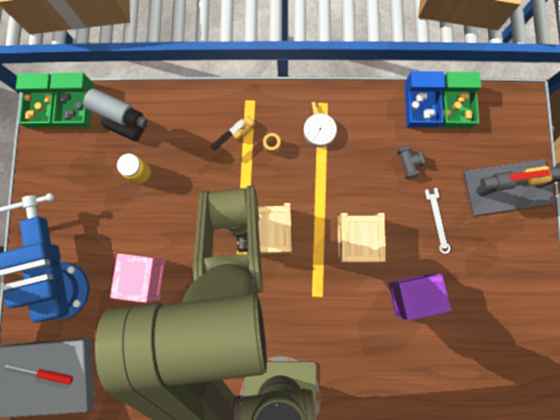

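The crate's right edge is at y ≈ −0.030 and needs to reach −0.062, so about 1.05 units more.

```bash
python3 -m jog '[[[0,0,-0.35,0,0],[0,0,-0.7,0,0],[0,0,-0.95,0,0],[0,0,-1.05,0,0],[0,0,-1.05,0,0],[0,0,0.5,0,0],[0,-1,2,0,0],[0,-4,3,0,0]]]'
python3 -c "
from h import *
go(.4,.42,.25,2)"
```

```text
t: 13.88
position: [0.4829, 0.1883, 0.1276]
ee_rot: [[-0.02, -0.034, 0.999], [0.001, 0.999, 0.034], [-1.0, 0.001, -0.02]]
contact_force: [0.5, 0.4, -0.4]
finger_gap: 1.001
t 13.88 pos [0.4829 0.1883 0.1276] yaw 1.9 F [ 0.5  0.4 -0.4] gap 1.0 -> units [-4.02  7.82 -2.58] turn -0.01
```

```bash
python3 -m jog '[[[0,-2,1,0,0],[0,-4,2.5,-0.5,0],[0,-4,4,-1,0],[0,-4,6,-1.5,0],[0,-4,7.8,-2.5,0],[0,-4,7.8,-2.5,0]]]'
python3 - <<'E'
from h import *
np.set_printoptions(precision=3,suppress=True)
lying('t8'); look('side','s8')
c=r.calibration('top'); 
im=cv2.imread('pics/t8.png'); hsv=cv2.cvtColor(im,cv2.COLOR_BGR2HSV)
y=cv2.inRange(hsv,(20,150,120),(32,255,255)); Q=plane(c,np.argwhere(y)[:,::-1],0); 
for lo,hi in((.06,.16),(-.16,-.06)):
    q=Q[(Q[:,1]>lo)&(Q[:,1]<hi)&(Q[:,0]<.7)&(Q[:,0]>.3)]
    print(cv2.minAreaRect(q[:,:2].astype(np.float32)*1000))
d=np.load('top1.npz')['im'][:,:,::-1]
cv2.imwrite('pics/diff8.png',cv2.absdiff(d,im))
E
```

```text
t: 14.62
position: [0.3999, 0.4229, 0.2491]
ee_rot: [[-0.02, -0.04, 0.999], [0.001, 0.999, 0.04], [-1.0, 0.002, -0.02]]
contact_force: [1.0, -0.1, 0.2]
finger_gap: 1.003
[ 259  203   44   49 1964] 0.09935547703276637 [[415.  57.]
 [419. -63.]
 [552. -59.]
 [549.  61.]] ((483.55682373046875, -1.1936302185058594), (133.82899475097656, 119.9619369506836), 1.765401005744934)
[ 341  213   44   49 2006] 0.09936483046400924 [[ 389. -291.]
 [ 524. -293.]
 [ 526. -172.]
 [ 390. -170.]] ((457.36639404296875, -231.5220947265625), (120.57270812988281, 135.32411193847656), 89.25291442871094)
((500.4983825683594, 113.20851135253906), (31.276493072509766, 397.7683410644531), 87.96585083007812)
((500.0462646484375, -117.13155364990234), (30.825729370117188, 399.74884033203125), 88.00708770751953)
```

View pics/t8.png

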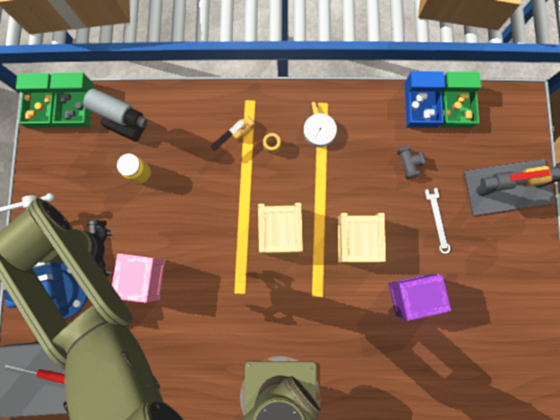

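View pics/s8.png

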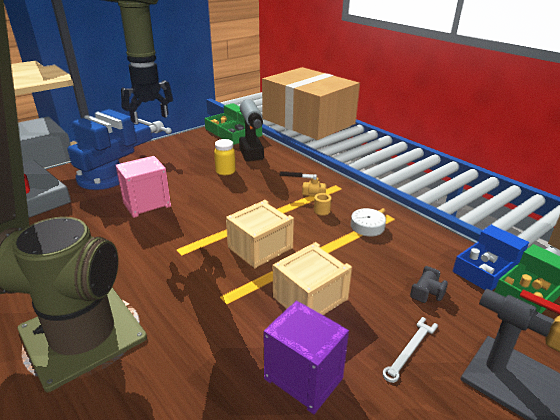

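View pics/diff8.png

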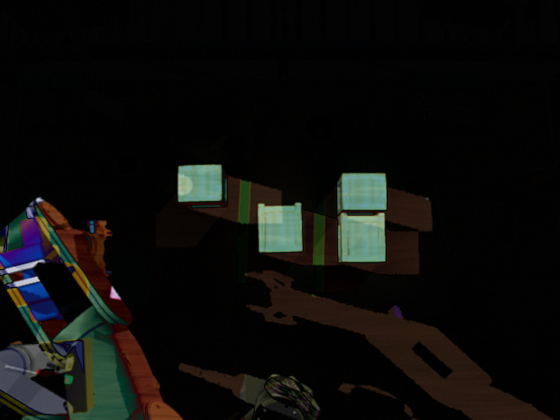

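The stamped crate lies between y −0.063 and +0.061, inside the tape inner edges at about −0.102 and +0.098. The difference image shows nothing moved but the crates and the arm with its shadow. Handing in.

```bash
python3 -c "
from h import *
print(r.get_state()['t'], r.job_done())"
```

```text
the job is handed in; nothing more can be done
14.725 None
```

Both crates are tipped over towards the robot with their undersides facing out. The stamped one, which started on the left, now lies wholly inside the dispatch lane. I handed the job in at 14.7 s, well under the 69 s limit; no verdict was given.

- **Tipping:** I drew the shut fingertips against each far face just below the top, and both crates fell over as described. The wrist camera showed the stamp on the left crate and a blank underside on the right one.
- **Pushing:** I slid the stamped crate sideways with the outsides of both open fingers. It did not twist noticeably on the way (about 1.8° yaw before and after).
- **Last checks:** The stamped crate spans y −0.063 to +0.061, and the tapes' inner edges are at about −0.102 and +0.098. That leaves roughly 37–39 mm on each side. The blank crate is where it fell, to within 0.1 mm.
- **Bystanders:** A before/after difference of the top view shows only the crates, the arm and its shadows changed. The arm or its shadow fell across parts of the pink and purple look-alikes in that view. The final side view shows both in place.
- **Forces:** The highest wrist force I read at the end of a move was about 8 N. The arm was clear of everything at hand-in.

No check failed or disagreed.

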